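# Lock the trinket case under the counter riser

### The job

Push the shallow glass-topped trinket case along the counter and under the low green-topped riser until it is fully home against the stop at the back, always flat on the counter, never lifted or tipped. Then push the brass bolt's upright post sideways as far as it goes, so the bolt locks across the front of the case. Leave the paperweight, bell, vase and jar where they stand.

Things in the scene. Friction and masses are not known exactly. Their poses are not given: they have to be found in the camera images.
- case: Loose flat pale-wood case, clear pane over blue velvet with small trinkets: a plain box 100 (its x) x 120 (its y) x 26 mm high, 0.25 to 0.5 kg. Origin: centre of its underside. Starts on the counter in front of the riser, 165 to 190 mm from the riser's origin along riser x, at riser y -10 to +40 mm, turned up to 0.3 rad from square; its +x end goes in first.
- riser: Low bridge fixed to the counter: green top on two dark legs. Origin on the counter under its middle; x runs from the open front to the closed back (the way the case goes in), y to the left looking in. Legs: x -60 to 60, y 65 to 85 and -65 to -85 mm, so the opening is 130 wide, 32 high. Top board: x -45 to 62, y -85 to 85, z 32 to 44. Back stop's face: x = +42 mm.
- home (a point): Where the case's origin lies when the case is centred and touches the back stop: riser x = -8, y = 0, z = 0 mm, axes as the riser's. The case's front face is then at riser x = -58 mm: 13 mm of the case still show in front of the top board, and its face is 2 mm behind the fronts of the legs.
- bolt (a joint): Travel of the brass bolt in m: 0 drawn back, 0.045 fully shot (end stop). Slides towards riser -y, stays where left, needs about 1.5 N; starts at 0 to 0.006. Its bar (riser x -70 to -62, 9 to 21 mm above the counter) reaches 37 mm into the opening when shot, 4 mm in front of a case that is home; it strikes a case that is further out.
- bolt_post (a point): Top of the bolt's upright brass post, 14 mm diameter, from 21 to 57 mm above the counter, on a foot spanning riser x -92 to -62 and 9 mm either side of it in y. Drawn back it stands at riser x -84, y +108 mm; shot, at y +63. Push it on its +y side towards riser -y. A fixed wood block (riser x -60 to -30, y 85 to 135, z 0 to 22) is behind the bolt.
- paperweight: Amber glass paperweight, 44 mm diameter, 30 mm high, loose on the riser's top board towards the back. Origin under its centre. Leave alone.
- bell: Brass hand bell, 52 mm diameter, 76 mm high, standing on the counter. Origin under its centre. Leave alone.
- vase: Blue ceramic bud vase, 56 mm diameter, 78 mm high, standing on the counter. Origin under its centre. Leave alone.
- jar: Small jar with a brass-coloured cap, 50 mm diameter, 70 mm high, standing on the counter. Origin under its centre. Leave alone.
Not all that is in view belongs to the job. Several things look just like the case: the one meant starts farthest to the robot's right.

How it is judged:
By the outcome, as a careful person would: the job done as asked, in the order asked, and still so for the second after the job is handed in, with the robot touching nothing.
It also fails if it takes over 72 s, if anything falls off the work surface, if the arm or the gripper's body presses on something with over 40 N, if the wrist force passes 120 N, or if a joint passes its speed limit or range.

### The arm

A 6-joint arm with a two-finger parallel gripper is mounted at the origin on the work surface. World frame = base frame: x ahead of the robot, y to its left, z up, the work surface at z = 0. Lengths are in mm, angles in rad, forces in N, time in s.
With the tool pointing down it reaches from about 275 to 1000 mm from the base axis. Payload 8.4 kg.
Tool frame: the origin (TCP) lies on the mounting face of the last link; the fingertips stand 173 mm ahead of it and the grasp point (between the pads) lies 155 mm ahead of it; z points along the fingers, y is the direction in which the jaws open and shut (so a half turn about z gives the same grasp; the last joint's range is limited). The gripper opens to 85 mm and grips with 20 to 120 N. Pads are 22 mm wide; open, the fingers measure 114 mm over their backs; the gripper's body (76 mm by 85 mm) begins 54 mm behind the grasp point. The pads swing forward as they close: fully open they stand 13 mm farther back than shut.
Start: joints at [-1.186, 0.353, 1.633, -0, 1.155, -0.002], TCP at [235.766, -578.83, 404.681] pointing down, gripper open.
Joint ranges: [-2.63, 2.63], [-0.92, 2.1], [0.06, 2.66], [-1.3, 4.44], [0, 2.69], [-3.02, 3.02]. Speed limits (rad/s): [2.22, 2.22, 2.79, 3.14, 3.14, 3.14].

### API

Orientations are given as [roll, pitch, yaw] about the fixed x, y, z axes, in that order (R = Rz(yaw) Ry(pitch) Rx(roll)).
In Python, from rig import r, grab_frame, spotter gives the robot as it stands.
- The arm moves only by the tool apply_moves, never from a script. Its argument "motion" is text: rows parted by semicolons, each of 5 numbers parted by spaces: the opening, from -1 (shut) to 1 (fully open), then the shift along the tool's x, y, z as a fraction of full scale, then the turn about the tool's z as a fraction of full scale. In form: hand x y z twist; .... A call has 1 to 20 rows; each row is the pose to reach, as a shift and turn from the pose commanded when the call began, along the tool's axes at that moment, turning the shorter way round; what a row does not reach only later rows make up. Full scale, the value 1, is 1 m for a shift and pi rad for a turn. A row lasts 1/12 s, in which the tool goes at most 41.7 mm and 7.16 degrees, less where a joint would pass 70% of its speed; a pose out of reach is approached as far as the arm can. A call with a number of a shift or a turn outside -1 to 1 is refused whole. A call with a gripper value outside its range is refused whole. The fingers move at their own pace and stop on an object; "squeeze" is the grip in N (left out, the last holds). Time passes only in rows, so rows that repeat a pose let the fingers close. It gives the time, the measured TCP pose, the force and the opening at its end, in the units of the state.
- r.sense(): the state, without advancing time (a new reading comes with each control period).
- grab_frame(name): name is "scene" or "top" or "wrist"; returns a dict with "img" (420x560x3 uint8, red, green, blue), "fx", "fy", "cx", "cy" (pixels), "R" (3x3) and "t" (3): a world point X has camera coordinates R X + t. Camera axes: x right, y down, z forward; pixel columns grow to the right and rows downward; lengths in mm; the calibration is good to about 2 mm. The wrist camera is an equidistant fisheye: a pixel r from the principal point sees the ray r / f radians off the axis. A picture is of the moment at which its call begins. There is no depth.
- r.sign_off(): hands the job in, once; it reports no verdict.
Trained networks look in the newest picture that a camera, given by its name, has taken for a name from the list of things; names that differ only in an ending like _2 or _b are one class to them, and where a whole thing is asked for, a point or a joint stands for the part that bears it (a point fixed in the world has none). Each returns a list of dicts, best first, with "conf" (0 to 1); they miss things now and then, are a little off and sometimes report something else, mostly with a low value. They report only what shows in the picture. A call takes as long as a camera call. They do not tell look-alikes from the thing itself.
- spotter.boxes_of(query, camera): "point" ([x, y, z] in mm, in world coordinates, good to about 4 mm: the middle of the surface that is visible of it).
- spotter.place_of(query, camera): "point" ([x, y, z] in mm, in world coordinates, good to about 4 mm: a listed point, or the origin of a listed thing).
The state is a dict: "clock": time; "qpos": joint angles; "qvel": joint speeds; "joint_efforts": joint torques, N m; "eef_pos": TCP position; "tcp_rot": TCP orientation; "contact_force": force on the tool from outside, world axes, zero at the start; "wrist_torque": the same for the moment, N m; "opening": opening from 0.0 (shut) to 1.0 (fully open).
Only numpy, scipy, OpenCV 4.12 (cv2) and the standard library are available. Lean on these libraries where they do the work, as an engineer would, in place of code of your own. Each camera call takes 0.05 s, during which the arm holds its last target.

## Working session

There is one attempt and no reset: what is moved stays moved. The work goes in short steps, Python scripts to look and compute and a tool call to move; the robot and the scene stay as the last step left them, time stands still between calls to the robot, and variables do not carry over. Pictures are saved under pics/ and viewed, and the job is handed in when it is done.

Besides the shell and the picture viewer there is one more tool, called after "Emit:" as name(argument=value, ...) on one line, values as JSON. apply_moves: Moves the arm, as the interface text tells. Its arguments: {"type":"object","properties":{"motion":{"type":"string"},"squeeze":{"type":"number"}},"required":["motion"]}

```bash
mkdir -p pics; ls; python3 - <<'E'
from rig import r, grab_frame, spotter
import cv2
for c in ["scene","top"]:
    f=grab_frame(c); cv2.imwrite(f"pics/{c}0.png",f["img"][:,:,::-1])
    print(c,f["fx"],f["cx"],f["cy"],f["R"],f["t"])
    for q in ["case","riser","home","bolt","bolt_post","paperweight","bell","vase","jar"]:
        for n in ("boxes_of","place_of"):
            try: print(c,q,n,[( [round(v) for v in d["point"]],round(d["conf"],2)) for d in getattr(spotter,n)(q,c)])
            except Exception as e: print(q,n,e)
s=r.sense();print(s)
E
```

```text
pics
scene 400.1180911029755 277.22778072080723 200.33984909375982 [[ 0.78098652  0.62441204  0.01302548]
 [ 0.47447832 -0.57963636 -0.66248926]
 [-0.40611623  0.52357548 -0.74895816]] [-462.24753789 -246.216871   1189.54965922]
scene case boxes_of [([500, 196, 22], 0.89), ([606, 33, 24], 0.65), ([785, 125, 23], 0.59), ([528, -265, 48], 0.54)]
scene case place_of [([597, 41, 1], 0.88), ([780, 135, 0], 0.71), ([491, 210, 0], 0.61)]
scene riser boxes_of [([588, -134, 43], 0.74)]
scene riser place_of [([552, -124, 0], 0.89)]
scene home boxes_of [([590, -134, 43], 0.71), ([648, 218, 28], 0.69)]
scene home place_of [([553, -122, 1], 0.98)]
scene bolt boxes_of []
bolt place_of it knows: bell, bolt_post, case, home, jar, paperweight, riser, vase
scene bolt_post boxes_of [([664, -58, 24], 0.51)]
scene bolt_post place_of [([660, -54, 56], 0.61)]
scene paperweight boxes_of [([560, -159, 65], 0.61)]
scene paperweight place_of [([554, -159, 41], 0.89)]
scene bell boxes_of [([647, 222, 26], 0.74)]
scene bell place_of [([642, 229, 0], 0.65)]
scene vase boxes_of [([526, -264, 50], 0.61)]
scene vase
[... 1208 characters left out ...]
f [([420, -134, 2], 0.88)]
{'clock': 1.8, 'qpos': array([-1.18642257e+00,  3.53005678e-01,  1.63341880e+00,  2.72547461e-05,
        1.15519514e+00, -2.40590798e-03]), 'qvel': array([ 0.00039742, -0.0016577 , -0.0007989 , -0.00200166, -0.00112542,
       -0.00015043]), 'joint_efforts': array([ 9.04085528e-05, -6.05164862e+01, -3.42436051e+01, -1.39760374e-05,
        1.17645141e-03, -6.96096620e-06]), 'eef_pos': array([ 235.75435867, -578.82747876,  404.66935992]), 'tcp_rot': array([-3.14156574e+00, -2.49991725e-05,  3.86768660e-01]), 'contact_force': array([-0.06470147, -0.16078258,  0.4260844 ]), 'wrist_torque': array([-0.00324902, -0.05280196,  0.05975546]), 'opening': 1.0041980711932337}
```

View pics/scene0.png

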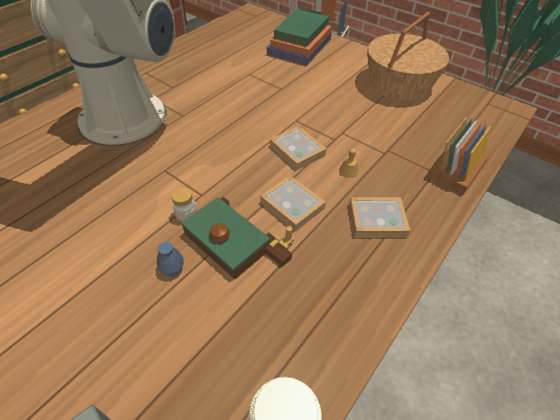

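View pics/top0.png

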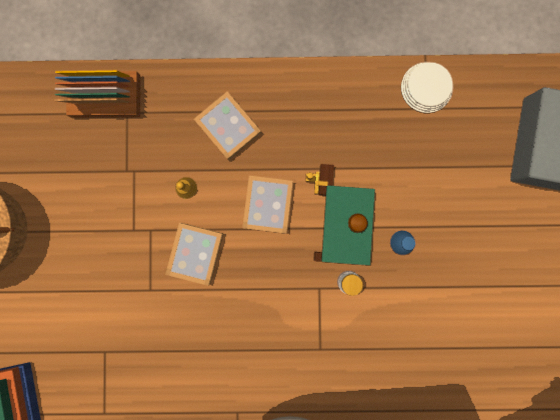

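The possible cases, by their pixels in the top picture, are (228,125), (268,205) and (195,254). Robot-right is image-right, so (268,205) is the one meant; it also sits in front of the riser's opening. Next I'll check it in a close crop.

```bash
python3 - <<'E'
import cv2
a=cv2.imread("pics/top0.png")[160:300,230:420]
cv2.imwrite("pics/topc.png",cv2.resize(a,None,fx=4,fy=4,interpolation=cv2.INTER_CUBIC))
a=cv2.imread("pics/scene0.png")[170:290,160:340]
cv2.imwrite("pics/scenec.png",cv2.resize(a,None,fx=4,fy=4,interpolation=cv2.INTER_CUBIC))
E
```

```text
(no output)
```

View pics/topc.png

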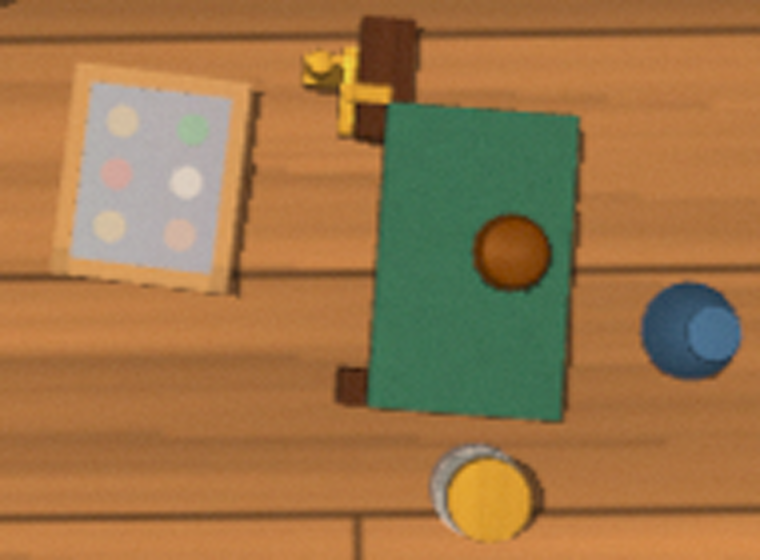

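View pics/scenec.png

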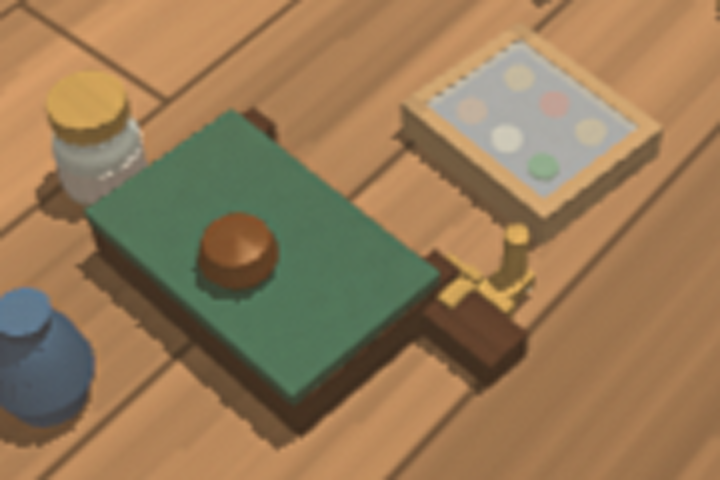

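```bash
cat > h.py <<'E'
import numpy as np
from scipy.optimize import least_squares
def proj(f,X):
    c=np.asarray(X)@np.asarray(f["R"]).T+np.asarray(f["t"])
    return np.c_[f["fx"]*c[:,0]/c[:,2]+f["cx"], f["fy"]*c[:,1]/c[:,2]+f["cy"]]
def place(p,L):
    L=np.atleast_2d(np.array(L,float)); c,s=np.cos(p[2]),np.sin(p[2])
    return np.c_[p[0]+c*L[:,0]-s*L[:,1],p[1]+s*L[:,0]+c*L[:,1],L[:,2]]
def fit(obs,L,p0):
    fn=lambda p:np.concatenate([(proj(f,place(p,L))-px).ravel() for f,px in obs])
    s=least_squares(fn,p0,x_scale=[10,10,.1]); return s.x,np.abs(s.fun).max()
RL=[[-45,85,44],[62,85,44],[62,-85,44],[-45,-85,44]]
CL=[[-50,60,26],[50,60,26],[50,-60,26],[-50,-60,26]]
def torel(R,p):
    c,s=np.cos(R[2]),np.sin(R[2]); d=np.array(p[:2])-R[:2]
    return np.array([c*d[0]+s*d[1],-s*d[0]+c*d[1]])
E
python3 - <<'E'
from h import *
from rig import grab_frame
t=grab_frame("top"); s=grab_frame("scene")
T=lambda a:np.array(a)/4+[230-.5,160-.5]; S=lambda a:np.array(a)/4+[160-.5,170-.5]
rt=T([(390,103),(580,117),(562,421),(368,407)]); rs=S([(440,270),(294,400),(88,212),(233,110)])
ct=T([(78,64),(255,88),(228,291),(52,272)]); cs=S([(660,130),(545,218),(403,108),(523,30)])
for n,L,a,b,p0 in(("riser",RL,rt,rs,[550,-130,-1.6]),("case",CL,ct,cs,[600,43,-1.6])):
    for o in ([(t,a)],[(s,b)],[(t,a),(s,b)]): 
        p,e=fit(o,L,p0); print(n,p.round(3),e.round(2))
    if n=="riser":R=p
print("rel",torel(R,p),p[2]-R[2]); print("post rel",torel(R,[661,-53]))
for q in ([-84,108,0],[-84,63,0],[-8,0,0]): print(place(R,q).round(1))
E
```

```text
riser [ 553.826 -127.264   -1.657] 0.48
riser [ 553.557 -124.504   -1.655] 1.0
riser [ 553.848 -125.968   -1.656] 1.41
case [602.132  42.074  -1.708] 1.05
case [602.702  43.915  -1.706] 1.21
case [602.499  42.818  -1.707] 1.35
rel [-172.30161675   34.17297369] -0.0510225858953699
post rel [-81.78566546 100.58303969]
[[668.6 -51.4   0. ]]
[[623.7 -47.6   0. ]]
[[ 554.5 -118.     0. ]]
```

```bash
cat >> h.py <<'E'
RZ=np.array([553.85,-125.97,-1.656])
def shift(rx,ry,z,yaw):
    from rig import r
    from scipy.spatial.transform import Rotation as Ro
    s=r.sense(); M=Ro.from_euler('xyz',s["tcp_rot"]).as_matrix()
    w=place(RZ,[rx,ry,z])[0]; d=M.T@(w-s["eef_pos"])
    dy=(yaw-s["tcp_rot"][2]+np.pi)%(2*np.pi)-np.pi
    print("t",s["clock"],"now",s["eef_pos"].round(1),s["tcp_rot"].round(3),"rel",torel(RZ,s["eef_pos"]).round(1),"F",s["contact_force"].round(1))
    print("target",w.round(1),"shift/1000",(d/1000).round(4),"twist",round(-dy/np.pi,4),"dist",np.linalg.norm(d).round(0))
E
python3 -c "
from h import *
shift(-174,135,320,-0.085)"
```

```text
t 1.9 now [ 235.8 -578.8  404.7] [3.142 0.    0.387] rel [ 478.3 -278.4] F [ 0.4 -0.4  0.3]
target [703.2  35.9 320. ] shift/1000 [ 0.6648 -0.393   0.0847] twist 0.1502 dist 777.0
```

Emit:
apply_moves(motion="0.4 0.665 -0.393 0.085 0.15;0.4 0.665 -0.393 0.085 0.15;0.4 0.665 -0.393 0.085 0.15;0.4 0.665 -0.393 0.085 0.15;0.4 0.665 -0.393 0.085 0.15;0.4 0.665 -0.393 0.085 0.15;0.4 0.665 -0.393 0.085 0.15;0.4 0.665 -0.393 0.085 0.15;0.4 0.665 -0.393 0.085 0.15;0.4 0.665 -0.393 0.085 0.15;0.4 0.665 -0.393 0.085 0.15;0.4 0.665 -0.393 0.085 0.15;0.4 0.665 -0.393 0.085 0.15;0.4 0.665 -0.393 0.085 0.15;0.4 0.665 -0.393 0.085 0.15;0.4 0.665 -0.393 0.085 0.15;0.4 0.665 -0.393 0.085 0.15;0.4 0.665 -0.393 0.085 0.15;0.4 0.665 -0.393 0.085 0.15;0.4 0.665 -0.393 0.085 0.15")

```text
clock: 3.57
eef_pos: [705.8, 40.8, 318.8]
tcp_rot: [-3.14, -0.001, -0.081]
contact_force: [-0.6, -0.8, 0.5]
opening: 0.7
```

```bash
python3 -c "
from h import *
shift(-174,128,178,-0.085)"
```

```text
t 3.5667 now [705.8  40.8 318.8] [-3.14e+00 -1.00e-03 -8.10e-02] rel [-179.1  137.2] F [-0.6 -0.8  0.5]
target [696.2  36.5 178. ] shift/1000 [-0.0095  0.0053  0.1408] twist 0.0013 dist 141.0
```

Emit:
apply_moves(motion="0.4 0 0 0.04 0;0.4 0 0 0.08 0;0.4 0 0 0.11 0;0.4 0 0 0.13 0;0.4 0 0 0.13 0;0.4 0 0 0.13 0")

```text
clock: 4.07
eef_pos: [702.9, 35.5, 188.9]
tcp_rot: [3.141, 0.002, -0.085]
contact_force: [0.8, 0.7, 0.8]
opening: 0.696
```

```bash
python3 -c "
from h import *
from rig import grab_frame
import cv2
shift(-174,128,178,-0.085)
f=grab_frame('scene');cv2.imwrite('pics/s1.png',cv2.resize(f['img'][100:310,160:440,::-1],None,fx=2.5,fy=2.5))"
```

```text
t 4.0667 now [702.9  35.5 188.9] [ 3.141e+00  2.000e-03 -8.500e-02] rel [-173.6  134.7] F [0.8 0.7 0.8]
target [696.2  36.5 178. ] shift/1000 [-0.0067 -0.0004  0.0109] twist 0.0001 dist 13.0
```

View pics/s1.png

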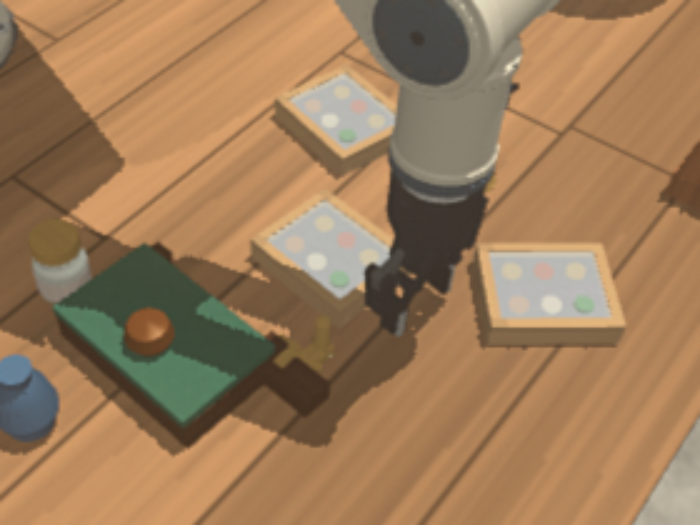

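Emit:
apply_moves(motion="0.4 0 0 0.012 0;0.4 -0.01 0 0.012 0;0.4 -0.018 0 0.012 0;0.4 -0.024 0 0.012 0;0.4 -0.029 0 0.012 0;0.4 -0.034 0 0.012 0;0.4 -0.039 0 0.012 0;0.4 -0.044 0 0.012 0;0.4 -0.048 0 0.012 0;0.4 -0.052 0 0.012 0;0.4 -0.056 0 0.012 0;0.4 -0.059 0 0.012 0;0.4 -0.061 0 0.012 0;0.4 -0.062 0 0.012 0;0.4 -0.062 0 0.012 0")

```text
clock: 5.37
eef_pos: [641.3, 41.2, 177.6]
tcp_rot: [3.142, 0.001, -0.084]
contact_force: [2.4, -1.1, 1.4]
opening: 0.698
```

```bash
python3 -c "
from h import *
from rig import grab_frame
import cv2
shift(-174,71,178,-0.085)
f=grab_frame('scene');cv2.imwrite('pics/s2.png',cv2.resize(f['img'][140:290,160:360,::-1],None,fx=4,fy=4,interpolation=2))
f=grab_frame('top');cv2.imwrite('pics/t2.png',cv2.resize(f['img'][160:300,230:420,::-1],None,fx=4,fy=4,interpolation=2))"
```

```text
t 5.3667 now [641.3  41.2 177.6] [ 3.142e+00  1.000e-03 -8.400e-02] rel [-174.1   72.9] F [ 2.4 -1.1  1.4]
target [639.4  41.4 178. ] shift/1000 [-0.0019  0.0001 -0.0004] twist 0.0002 dist 2.0
```

View pics/s2.png

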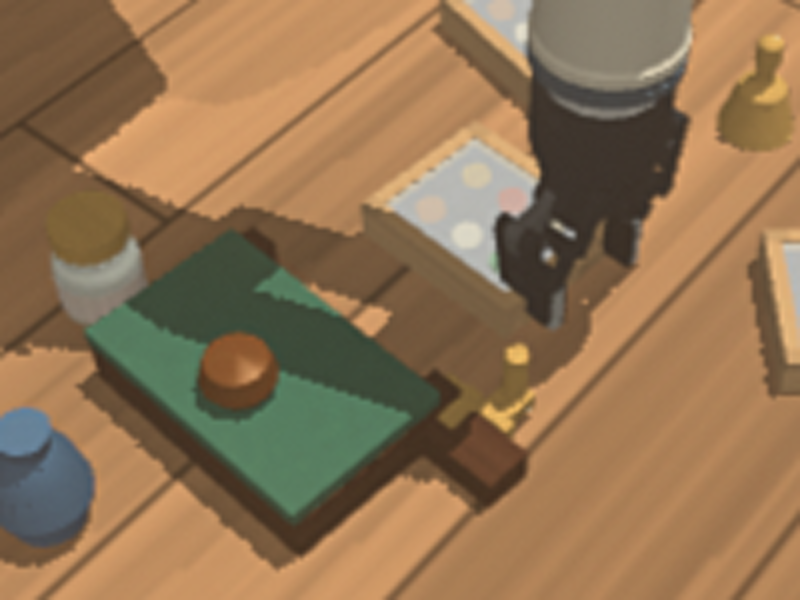

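View pics/t2.png

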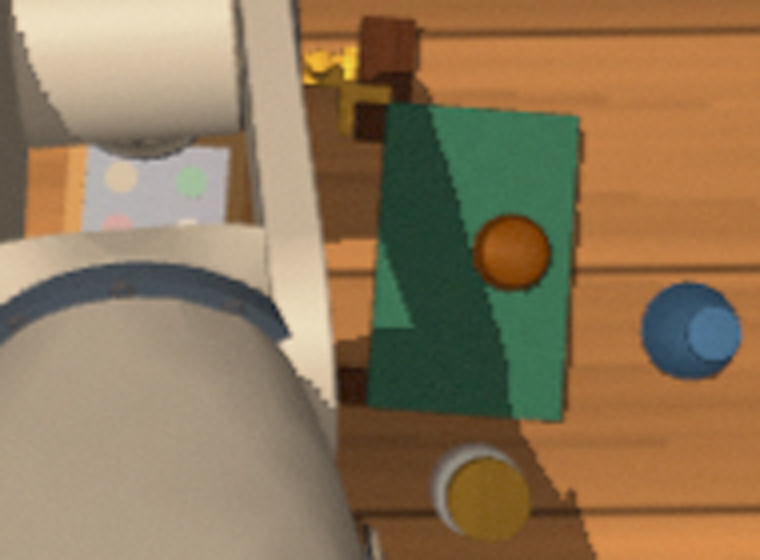

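Emit:
apply_moves(motion="0.4 -0.001 0 0 0;0.4 -0.002 0 0 0;0.4 -0.002 0 0 0;0.4 0.015 0 0 0;0.4 0.035 0 -0.01 0;0.4 0.035 0 -0.05 0;0.4 0.035 0 -0.09 0;0.4 0.035 0 -0.11 0;0.4 0.035 0 -0.11 0")

```text
clock: 6.22
eef_pos: [677.9, 38.4, 292.8]
tcp_rot: [-3.141, -0.006, -0.085]
contact_force: [1.2, 0.5, 0.8]
opening: 0.698
```

```bash
python3 -c "
from h import *
shift(-260,0,285,1.486)"
```

```text
t 6.2167 now [677.9  38.4 292.8] [-3.141 -0.006 -0.085] rel [-174.3  109.6] F [1.2 0.5 0.8]
target [576.  133.1 285. ] shift/1000 [-0.1096 -0.0858  0.0072] twist -0.4999 dist 139.0
```

Emit:
apply_moves(motion="0.2 -0.01 -0.068 0 -0.04;0.2 -0.02 -0.068 0 -0.08;0.2 -0.03 -0.068 0 -0.12;0.2 -0.04 -0.068 0 -0.16;0.2 -0.05 -0.068 0 -0.2;0.2 -0.06 -0.068 0 -0.24;0.2 -0.07 -0.068 0 -0.28;0.2 -0.08 -0.068 0 -0.32;0.2 -0.09 -0.068 0 -0.36;0.2 -0.1 -0.068 0 -0.4;0.2 -0.11 -0.068 0 -0.44;0.2 -0.11 -0.068 0 -0.48;0.2 -0.11 -0.068 0 -0.5;0.2 -0.11 -0.068 0 -0.5;0.2 -0.11 -0.068 0 -0.5")

```text
clock: 7.47
eef_pos: [572.1, 115.2, 286.9]
tcp_rot: [-3.14, 0.0, 1.484]
contact_force: [-1.1, -1.3, 0.0]
opening: 0.6
```

```bash
python3 -c "
from h import *
from rig import grab_frame
import cv2
shift(-244,0,177,1.486)
f=grab_frame('scene');cv2.imwrite('pics/s3.png',cv2.resize(f['img'][140:290,160:360,::-1],None,fx=4,fy=4,interpolation=2))
f=grab_frame('top');cv2.imwrite('pics/t3.png',cv2.resize(f['img'][160:300,230:420,::-1],None,fx=4,fy=4,interpolation=2))
f=grab_frame('wrist');cv2.imwrite('pics/w3.png',f['img'][:,:,::-1])"
```

```text
t 7.4667 now [572.1 115.2 286.9] [-3.14   0.     1.484] rel [-241.9   -2.4] F [-1.1 -1.3  0. ]
target [574.6 117.1 177. ] shift/1000 [0.0022 0.0026 0.1099] twist -0.0007 dist 110.0
```

View pics/s3.png

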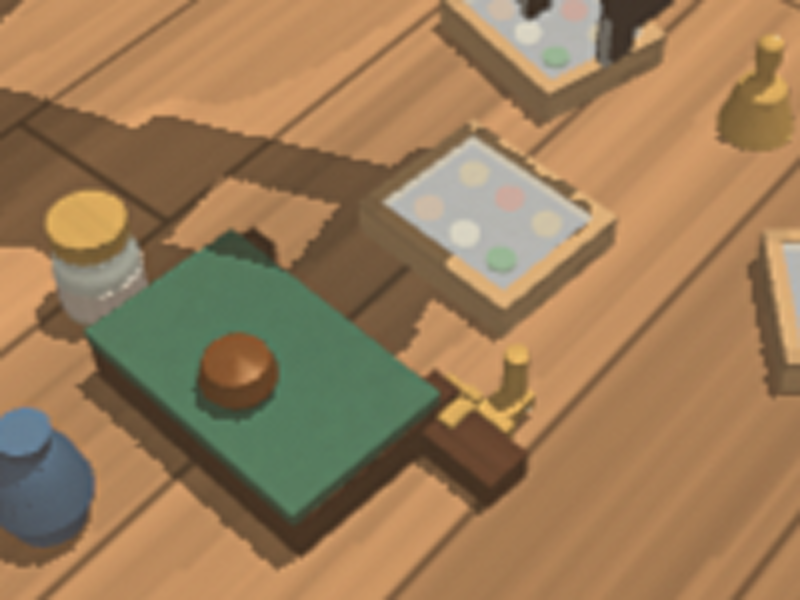

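View pics/t3.png

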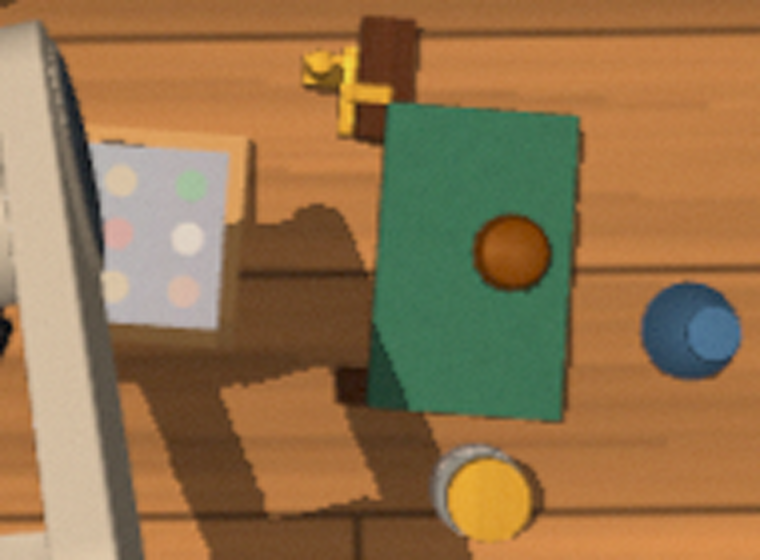

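View pics/w3.png

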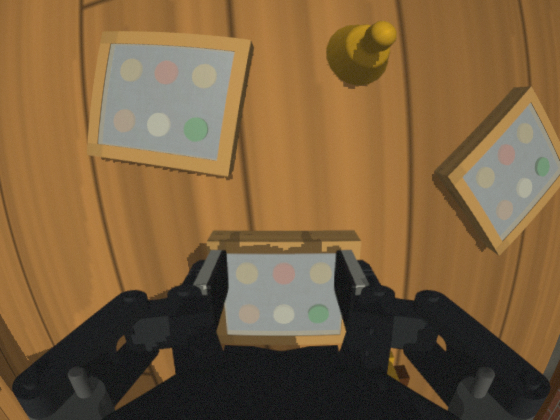

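```bash
python3 - <<'E'
from h import *
from rig import grab_frame
t=grab_frame("top"); s=grab_frame("scene")
T=lambda a:np.array(a)/4+[230-.5,160-.5]; S=lambda a:np.array(a)/4+[160-.5,140-.5]
cs=S([(615,220),(500,307),(362,208),(476,125)])
p,e=fit([(s,cs)],CL,[570,43,-1.65]); print(p,e)
Rs=np.array([553.56,-124.5,-1.655]); print(torel(Rs,p),p[2]-Rs[2])
ct=T([(250,138),(234,346)])
p,e=fit([(t,ct)],CL[1:3],p); print(p,e)
Rt=np.array([553.83,-127.26,-1.657]); print(torel(Rt,p),p[2]-Rt[2])
E
```

```text
[569.18474481  43.89315047  -1.67104686] 1.4263669990141636
[-169.11063435    1.40681388] -0.0160468570714416
[570.36895552  42.28033846  -1.66107794] 0.5936933784200278
[-170.33474872    1.88063667] -0.004077942893220721
```

Emit:
apply_moves(motion="0.2 0.003 0.003 0.04 0;0.2 0.003 0.003 0.08 0;0.2 0.003 0.003 0.1 0;0.2 0.003 0.003 0.11 0;0.2 0.003 0.003 0.11 0;0.2 0.003 0.003 0.11 0")

```text
clock: 8.22
eef_pos: [576.2, 118.1, 178.0]
tcp_rot: [-3.142, 0.0, 1.486]
contact_force: [-0.6, 0.0, 0.1]
opening: 0.597
```

```bash
python3 -c "
from h import *
from rig import grab_frame
import cv2
shift(-75,0,177,1.486)
f=grab_frame('scene');cv2.imwrite('pics/s4.png',cv2.resize(f['img'][100:290,160:400,::-1],None,fx=3,fy=3,interpolation=2))"
```

```text
t 8.2167 now [576.2 118.1 178. ] [-3.142  0.     1.486] rel [-245.1    1.5] F [-0.6  0.   0.1]
target [560.2 -51.2 177. ] shift/1000 [-0.1701 -0.0016  0.001 ] twist 0.0 dist 170.0
```

View pics/s4.png

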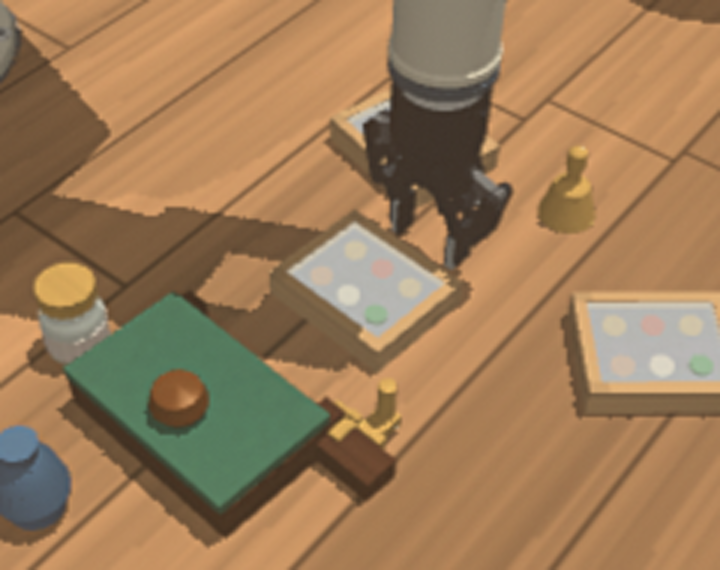

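Emit:
apply_moves(motion="0.2 -0.007 -0.001 0 0;0.2 -0.012 -0.001 0 0;0.2 -0.017 -0.001 0 0;0.2 -0.022 -0.001 0 0;0.2 -0.028 -0.001 0 0;0.2 -0.034 -0.001 0 0;0.2 -0.04 -0.001 0 0;0.2 -0.046 -0.001 0 0;0.2 -0.052 -0.001 0 0;0.2 -0.058 -0.001 0 0;0.2 -0.062 -0.001 0 0;0.2 -0.066 -0.001 0 0;0.2 -0.069 -0.001 0 0;0.2 -0.07 -0.001 0 0")

```text
clock: 9.43
eef_pos: [568.8, 47.9, 177.6]
tcp_rot: [-3.141, 0.0, 1.486]
contact_force: [1.5, 3.0, 1.0]
opening: 0.6
```

```bash
python3 -c "
from h import *
from rig import grab_frame
import cv2
shift(-75,0,177,1.486)
f=grab_frame('scene');cv2.imwrite('pics/s5.png',cv2.resize(f['img'][140:290,160:360,::-1],None,fx=4,fy=4,interpolation=2))
f=grab_frame('top');cv2.imwrite('pics/t5.png',cv2.resize(f['img'][160:300,230:420,::-1],None,fx=4,fy=4,interpolation=2))"
```

```text
t 9.4333 now [568.8  47.9 177.6] [-3.141  0.     1.486] rel [-1.745e+02  1.000e-01] F [1.5 3.  1. ]
target [560.2 -51.2 177. ] shift/1000 [-0.0995 -0.0002  0.0006] twist 0.0 dist 100.0
```

View pics/s5.png

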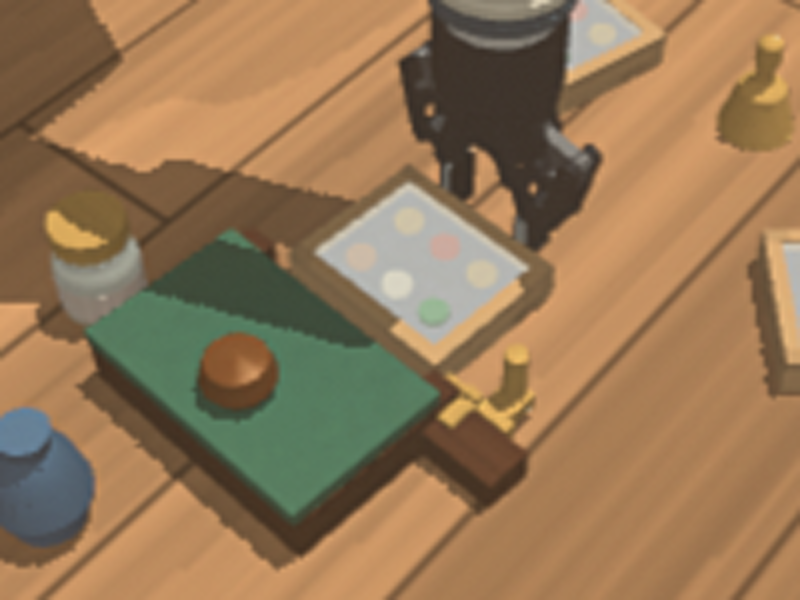

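View pics/t5.png

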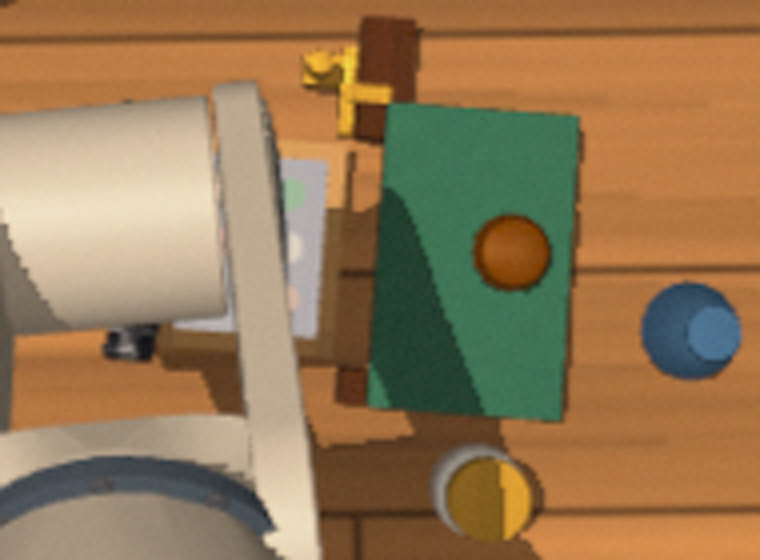

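```bash
python3 - <<'E'
from h import *
from rig import grab_frame
t=grab_frame("top"); s=grab_frame("scene")
T=lambda a:np.array(a)/4+[230-.5,160-.5]; S=lambda a:np.array(a)/4+[160-.5,140-.5]
p,e=fit([(s,S([(551,267),(437,362),(292,253),(408,167)]))],CL,[560,0,-1.65]); print(p,e)
Rs=np.array([553.56,-124.5,-1.655]); print(torel(Rs,p),p[2]-Rs[2])
p,e=fit([(t,T([(354,146),(335,360)]))],CL[1:3],p); print(p,e)
Rt=np.array([553.83,-127.26,-1.657]); print(torel(Rt,p),p[2]-Rt[2])
E
```

```text
[562.45414609 -10.06567483  -1.645503  ] 0.985258487526437
[-114.77691542   -0.76177403] 0.009496997557039366
[564.20113619 -15.33361278  -1.67590292] 0.16606077833472455
[-112.40370127    0.6961053 ] -0.018902921553100693
```

Emit:
apply_moves(motion="0.2 -0.004 0 0 0;0.2 -0.009 0 0 0;0.2 -0.014 0 0 0;0.2 -0.019 0 0 0;0.2 -0.024 0 0 0;0.2 -0.029 0 0 0;0.2 -0.034 0 0 0;0.2 -0.039 0 0 0;0.2 -0.044 0 0 0;0.2 -0.048 0 0 0;0.2 -0.05 0 0 0")

```text
clock: 10.55
eef_pos: [564.7, -2.1, 177.7]
tcp_rot: [-3.142, 0.0, 1.486]
contact_force: [0.4, 1.9, -1.6]
opening: 0.598
```

```bash
python3 -c "
from h import *
from rig import grab_frame
import cv2
shift(-75,0,177,1.486)
f=grab_frame('scene');cv2.imwrite('pics/s6.png',cv2.resize(f['img'][140:290,160:360,::-1],None,fx=4,fy=4,interpolation=2))"
```

```text
t 10.55 now [564.7  -2.1 177.7] [-3.142  0.     1.486] rel [-124.4    0.2] F [ 0.4  1.9 -1.6]
target [560.2 -51.2 177. ] shift/1000 [-0.0494 -0.0003  0.0007] twist -0.0 dist 49.0
```

View pics/s6.png

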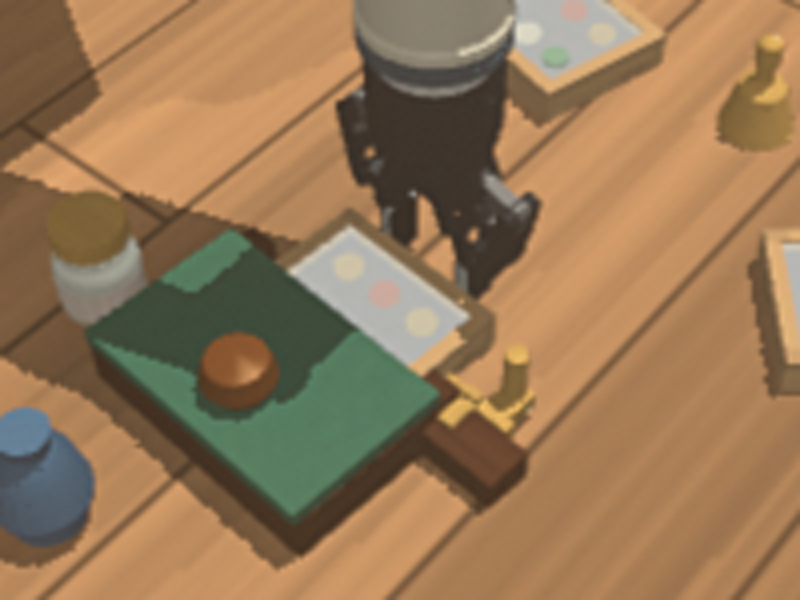

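Emit:
apply_moves(motion="0.2 -0.004 0 0 0;0.2 -0.009 0 0 0;0.2 -0.014 0 0 0;0.2 -0.019 0 0 0;0.2 -0.024 0 0 0;0.2 -0.029 0 0 0;0.2 -0.034 0 0 0;0.2 -0.039 0 0 0;0.2 -0.043 0 0 0;0.2 -0.046 0 0 0;0.2 -0.047 0 0 0")

```text
clock: 11.52
eef_pos: [560.8, -48.8, 177.7]
tcp_rot: [3.142, -0.0, 1.486]
contact_force: [-0.1, 2.9, 1.2]
opening: 0.602
```

```bash
python3 -c "
from h import *
from rig import grab_frame
import cv2
shift(-70,0,177,1.486)
f=grab_frame('scene');cv2.imwrite('pics/s7.png',cv2.resize(f['img'][140:290,160:360,::-1],None,fx=4,fy=4,interpolation=2))"
```

```text
t 11.5167 now [560.8 -48.8 177.7] [ 3.142 -0.     1.486] rel [-77.5   0.3] F [-0.1  2.9  1.2]
target [559.8 -56.2 177. ] shift/1000 [-0.0075 -0.0003  0.0007] twist -0.0 dist 8.0
```

View pics/s7.png

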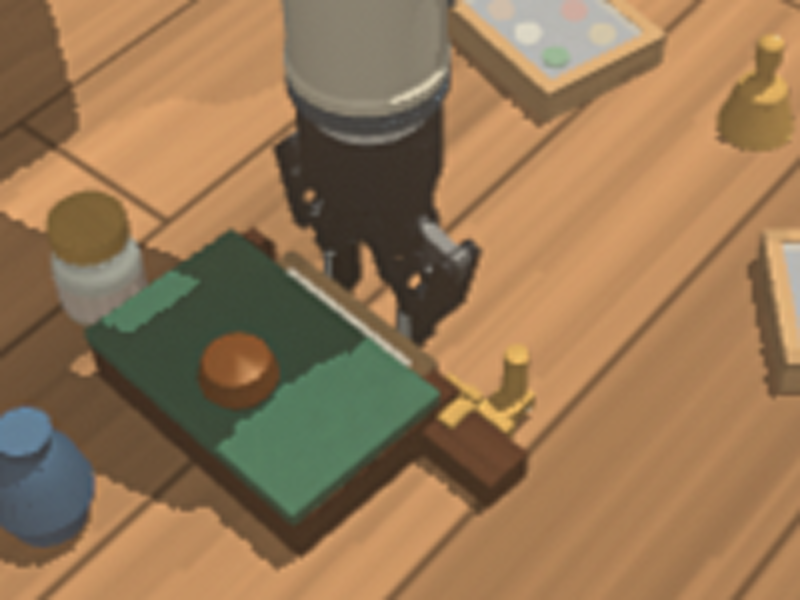

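Nearly home. I'll go on in 1 mm steps and watch for a rise in force.

Emit:
apply_moves(motion="0.2 -0.002 0 0 0;0.2 -0.004 0 0 0;0.2 -0.006 0 0 0;0.2 -0.007 0 0 0;0.2 -0.008 0 0 0;0.2 -0.008 0 0 0")

```text
clock: 12.07
eef_pos: [560.1, -56.4, 177.7]
tcp_rot: [-3.142, 0.0, 1.486]
contact_force: [0.0, 0.6, 0.4]
opening: 0.604
```

Emit:
apply_moves(motion="0.2 -0.001 0 0 0;0.2 -0.002 0 0 0;0.2 -0.003 0 0 0;0.2 -0.003 0 0 0")

```text
clock: 12.4
eef_pos: [560.0, -58.6, 177.7]
tcp_rot: [3.141, -0.001, 1.485]
contact_force: [1.3, 8.9, 0.6]
opening: 0.599
```

Emit:
apply_moves(motion="0.2 -0.0005 0 0 0;0.2 -0.001 0 0 0;0.2 -0.001 0 0 0;0.2 -0.001 0 0 0")

```text
clock: 12.73
eef_pos: [560.0, -58.8, 177.7]
tcp_rot: [3.141, -0.002, 1.485]
contact_force: [2.5, 15.2, 1.4]
opening: 0.596
```

```bash
python3 -c "
from h import *
shift(-70,0,177,1.486)"
```

```text
t 12.7333 now [560.  -58.8 177.7] [ 3.141e+00 -2.000e-03  1.485e+00] rel [-67.4   0.4] F [ 2.5 15.2  1.4]
target [559.8 -56.2 177. ] shift/1000 [ 0.0026 -0.0004  0.0007] twist -0.0002 dist 3.0
```

Emit:
apply_moves(motion="0.2 0.004 0 0 0;0.2 0.02 0 0 0;0.2 0.04 0 -0.01 0;0.2 0.05 0 -0.05 0;0.2 0.06 0 -0.08 0;-1 0.06 0.04 -0.11 0;-1 0.06 0.08 -0.12 0;-1 0.06 0.12 -0.12 0;-1 0.06 0.15 -0.12 0;-1 0.06 0.16 -0.12 0;-1 0.06 0.16 -0.12 0;-1 0.06 0.16 -0.12 0")

```text
clock: 13.73
eef_pos: [723.9, -14.2, 296.8]
tcp_rot: [-3.14, 0.001, 1.486]
contact_force: [-0.5, 0.1, 0.2]
opening: -0.002
```

```bash
python3 -c "
from h import *
from rig import grab_frame,spotter
import cv2
shift(-84,160,206,1.486)
f=grab_frame('scene');cv2.imwrite('pics/s8.png',cv2.resize(f['img'][140:290,160:360,::-1],None,fx=4,fy=4,interpolation=2))
f=grab_frame('top');cv2.imwrite('pics/t8.png',cv2.resize(f['img'][160:300,230:420,::-1],None,fx=4,fy=4,interpolation=2))
for c in('top','scene'):
  for d in spotter.place_of('bolt_post',c): print(c,d,torel(RZ,d['point']))
"
```

```text
t 13.7333 now [723.9 -14.2 296.8] [-3.140e+00  1.000e-03  1.486e+00] rel [-125.8  159.9] F [-0.5  0.1  0.2]
target [720.4 -55.9 206. ] shift/1000 [-0.0418  0.0002  0.0908] twist 0.0001 dist 100.0
top {'point': [661.5, -50.5, 55.5], 'conf': 0.44} [-84.35730382 100.83694111]
scene {'point': [660.0, -50.6, 57.4], 'conf': 0.56} [-84.13001566  99.35089263]
```

View pics/s8.png

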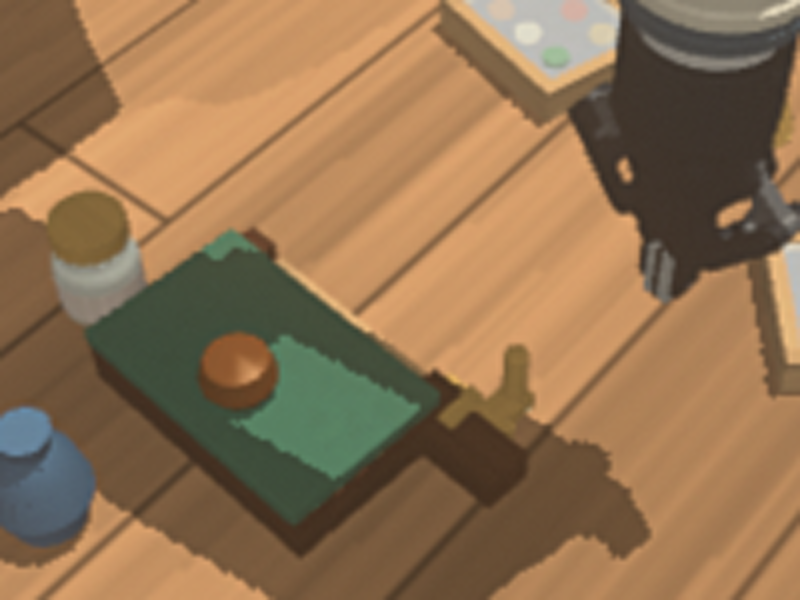

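View pics/t8.png

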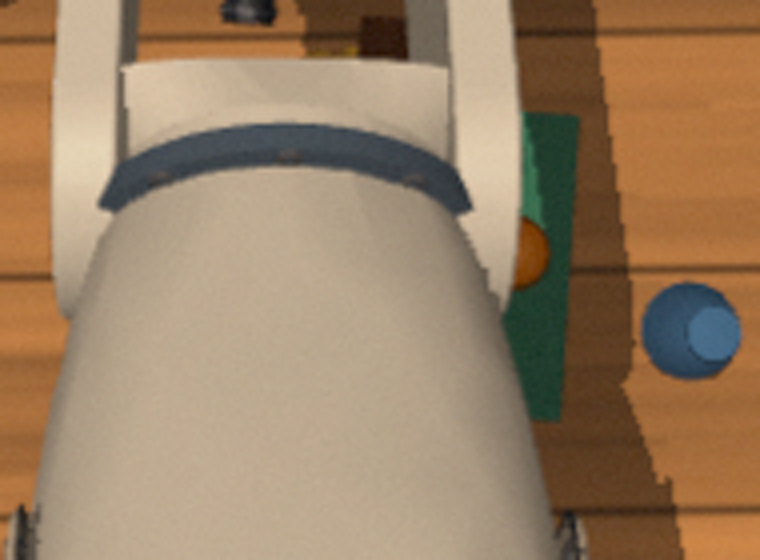

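Emit:
apply_moves(motion="-1 -0.02 0 0.02 0;-1 -0.041 0 0.05 0;-1 -0.041 0 0.08 0;-1 -0.041 0 0.091 0;-1 -0.041 0 0.091 0;-1 -0.041 0 0.091 0")

```text
clock: 14.43
eef_pos: [720.6, -54.3, 207.0]
tcp_rot: [-3.141, -0.0, 1.487]
contact_force: [0.6, -1.1, 0.4]
opening: -0.0
```

```bash
python3 -c "
from h import *
from rig import grab_frame,spotter
import cv2
shift(-85,84,206,1.486)
f=grab_frame('scene');cv2.imwrite('pics/s9.png',cv2.resize(f['img'][140:290,160:360,::-1],None,fx=4,fy=4,interpolation=2))
"
```

```text
t 14.4333 now [720.6 -54.3 207. ] [-3.141 -0.     1.487] rel [-85.6 160.1] F [ 0.6 -1.1  0.4]
target [644.8 -48.4 206. ] shift/1000 [-0.0005 -0.0761  0.0011] twist 0.0002 dist 76.0
```

View pics/s9.png

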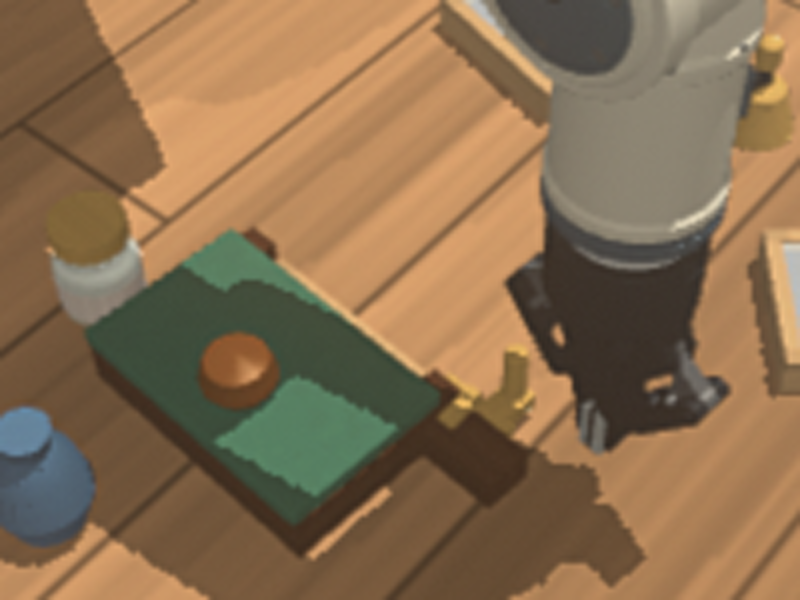

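Emit:
apply_moves(motion="-1 0 -0.012 0 0;-1 0 -0.022 0 0;-1 0 -0.03 0 0;-1 0 -0.036 0 0;-1 0 -0.041 0 0;-1 0 -0.046 0 0;-1 0 -0.051 0 0;-1 0 -0.056 0 0;-1 0 -0.061 0 0;-1 0 -0.065 0 0;-1 0 -0.068 0 0;-1 0 -0.07 0 0;-1 0 -0.07 0 0")

```text
clock: 15.57
eef_pos: [650.6, -48.9, 206.5]
tcp_rot: [-3.141, 0.0, 1.486]
contact_force: [0.7, 0.9, 0.2]
opening: 0.003
```

```bash
python3 -c "
from h import *
from rig import grab_frame,spotter
import cv2
shift(-85,80,206,1.486)
f=grab_frame('scene');cv2.imwrite('pics/s10.png',cv2.resize(f['img'][140:290,160:360,::-1],None,fx=4,fy=4,interpolation=2))
"
```

```text
t 15.5667 now [650.6 -48.9 206.5] [-3.141  0.     1.486] rel [-85.1  89.8] F [0.7 0.9 0.2]
target [640.8 -48.1 206. ] shift/1000 [-0.     -0.0098  0.0005] twist 0.0001 dist 10.0
```

View pics/s10.png

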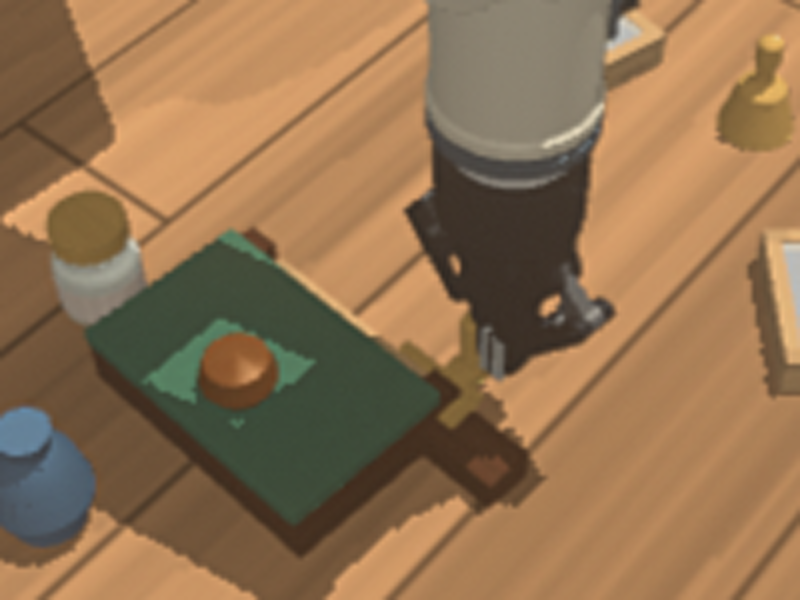

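The post is moving and the bar is sliding across. I'll carry on to the end stop.

Emit:
apply_moves(motion="-1 0 -0.002 0 0;-1 0 -0.004 0 0;-1 0 -0.006 0 0;-1 0 -0.007 0 0;-1 0 -0.008 0 0;-1 0 -0.008 0 0")

```text
clock: 16.12
eef_pos: [643.0, -48.2, 206.6]
tcp_rot: [3.142, 0.0, 1.486]
contact_force: [1.6, 0.1, 0.0]
opening: 0.002
```

Emit:
apply_moves(motion="-1 0 -0.002 0 0;-1 0 -0.003 0 0;-1 0 -0.004 0 0;-1 0 -0.005 0 0;-1 0 -0.005 0 0")

```text
clock: 16.53
eef_pos: [640.7, -48.1, 207.3]
tcp_rot: [3.133, 0.0, 1.486]
contact_force: [14.6, -1.3, -11.0]
opening: -0.002
```

```bash
python3 -c "
from h import *
from rig import grab_frame,spotter
import cv2
shift(-85,80,206,1.486)
f=grab_frame('scene');cv2.imwrite('pics/s11.png',cv2.resize(f['img'][180:280,220:340,::-1],None,fx=6,fy=6,interpolation=2))
for d in spotter.place_of('bolt_post','scene'): print(d,torel(RZ,d['point']))
"
```

```text
t 16.5333 now [640.7 -48.1 207.3] [3.133 0.    1.486] rel [-85.  80.] F [ 14.6  -1.3 -11. ]
target [640.8 -48.1 206. ] shift/1000 [0.     0.     0.0013] twist 0.0001 dist 1.0
{'point': [621.3, -49.6, 60.1], 'conf': 0.5} [-81.83299407  60.70618158]
```

View pics/s11.png

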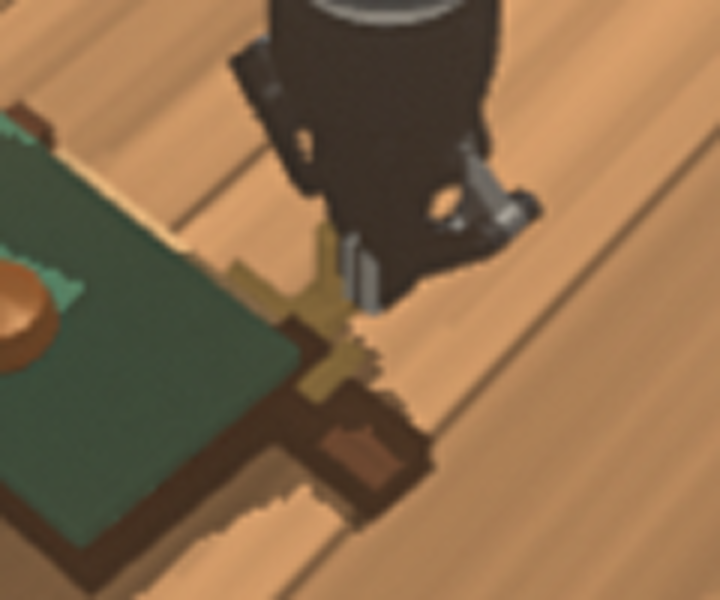

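Emit:
apply_moves(motion="-1 0 0.01 0 0;-1 0 0.03 0 0;-1 0 0.045 -0.02 0;-1 0 0.06 -0.05 0;-1 0.03 0.08 -0.09 0;-1 0.06 0.11 -0.13 0;-1 0.1 0.15 -0.15 0;-1 0.14 0.18 -0.17 0;-1 0.18 0.2 -0.19 0;-1 0.22 0.2 -0.2 0;-1 0.25 0.2 -0.2 0;-1 0.25 0.2 -0.2 0;-1 0.25 0.2 -0.2 0")

```text
clock: 17.72
eef_pos: [859.0, 192.0, 408.3]
tcp_rot: [3.14, -0.004, 1.491]
contact_force: [1.1, 1.7, -0.2]
opening: -0.001
```

```bash
python3 -c "
from h import *
from rig import grab_frame,spotter
import cv2
shift(-85,80,206,1.486)
f=grab_frame('scene');cv2.imwrite('pics/s12.png',cv2.resize(f['img'][170:290,190:340,::-1],None,fx=5,fy=5,interpolation=2))
f=grab_frame('top');cv2.imwrite('pics/t12.png',cv2.resize(f['img'][160:300,230:420,::-1],None,fx=4,fy=4,interpolation=2))
for c in('top','scene'):
 for q in('bolt_post','paperweight','vase','jar','bell'):
  for d in spotter.place_of(q,c)[:1]: print(c,q,np.round(d['point']),d['conf'],torel(RZ,d['point']).round(1))
"
```

```text
t 17.7167 now [859.  192.  408.3] [ 3.14  -0.004  1.491] rel [-342.8  277. ] F [ 1.1  1.7 -0.2]
target [640.8 -48.1 206. ] shift/1000 [-0.2574 -0.1988  0.201 ] twist 0.0017 dist 382.0
top bolt_post [623. -49.  58.] 0.44 [-82.2  62.1]
top paperweight [ 558. -154.   45.] 0.58 [27.5  7. ]
top vase [ 519. -255.    1.] 0.84 [131.8 -23.9]
top jar [ 424. -133.    0.] 0.84 [  18.2 -128.6]
scene bolt_post [620. -50.  59.] 0.51 [-81.1  59.7]
scene paperweight [ 555. -160.   41.] 0.5 [33.7  3.6]
scene vase [ 514. -260.   -3.] 0.73 [137.1 -28.1]
scene jar [ 421. -133.   -4.] 0.92 [  18.5 -131.8]
scene bell [644. 231.  -2.] 0.73 [-363.4   58.9]
```

View pics/s12.png

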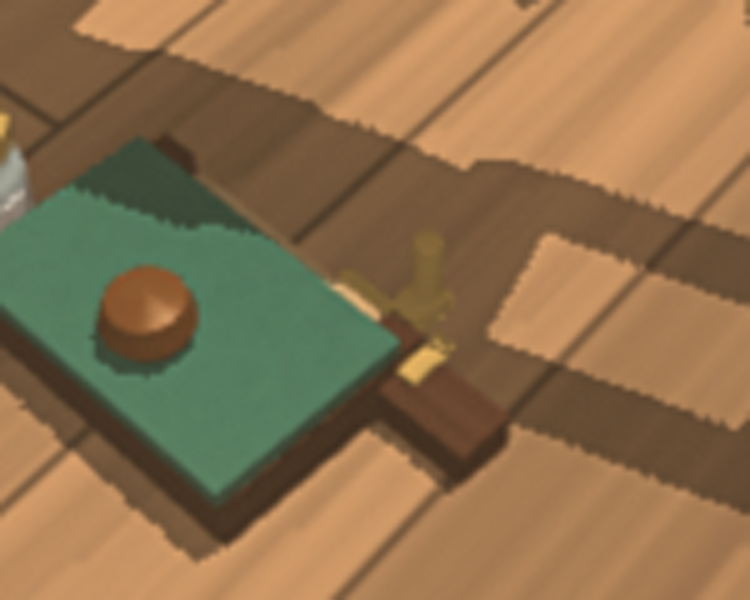

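View pics/t12.png

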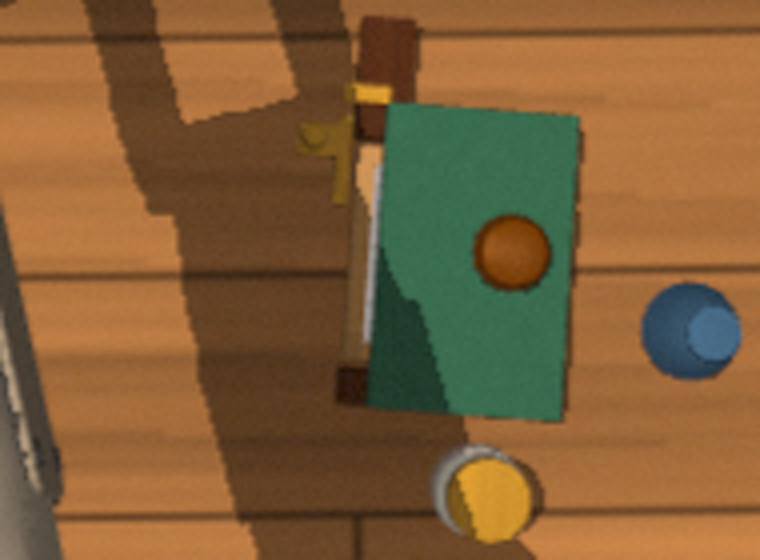

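```bash
python3 -c "
from h import *
from rig import grab_frame
t=grab_frame('top')
R=np.array([553.83,-127.26,-1.657])
P=[[-58,58,26],[-58,-60,26],[-58,-60,0],[-60,-65,32],[-60,-85,32],[-70,28,21],[-62,28,21],[-84,63,57],[-45,-85,44]]
print(((proj(t,place(R,P))-[229.5,159.5])*4).round(1))"
```

```text
[[359.5 150.2]
 [345.  359.7]
 [341.8 357.7]
 [341.5 368.8]
 [339.  404.8]
 [334.  202. ]
 [348.1 203. ]
 [317.1 133.7]
 [367.7 408.4]]
```

```bash
python3 -c "
from rig import r
print(r.sign_off())"
```

```text
the job is handed in; nothing more can be done
None
```

The case is home under the riser against the back stop, and the bolt is shot across its front. I handed the job in with the arm clear of everything, at about 18 s on the clock.

**What I did:**
- I chose the case farthest to the robot's right.
- With the part-open fingers I pushed it sideways into line with the opening, then straight in until it met the stop. The force rose to about 15 N with no further travel.
- I then backed off and pushed the post with the shut fingers until it met its end stop, also at about 15 N. That reading included about 11 N downward on the tool and a slight tilt; I backed off straight away.

**Last checks (top picture):**
- **Case:** its front edge was seen at crop pixel (345, 360). The position worked out for a case that is home is (345, 360).
- **Bolt:** the bar's end was at row 203, against 202–203 worked out for a fully shot bolt.
- **Post:** the network put it at riser y 62 (top) and 60 (scene), against 63 expected. That is within its 4 mm.
- **Paperweight, vase, jar:** both cameras found them where they started, within about 7 mm of the first readings, though that is a little over the network's 4 mm for one or two.
- **Bell:** it was where it started in the scene camera, but the network did not report it in the last top picture.

No check failed.

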